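# Torque the strap clamp with the slipping key

## Task

The screw of the strap clamp that holds the brass bar is only finger-tight. Take the T-handled torque key from its wooden stand, seat it fully on the square screw head without leaning on it, and turn it clockwise until its clutch slips; stop as soon as you feel it slip. Then put the key back upright in its stand, fully down, and let go, leaving the loupe, the dish and the tweezers where they lie.

Things in the scene. Friction and masses are not known exactly. Their poses are not given: they have to be found in the camera images.
- key: T-handled torque key, 83 mm tall, 0.3 kg, upright in the wooden stand at first. Origin on its axis in the open lower end of the sleeve; z up to the handle, x along the T-bar. Steel sleeve 31 mm in diameter (0 to 36 mm up) with a square hole 17.6 mm wide, 17 mm deep, from below, its sides along x and y until the clutch slips; flange 44 mm in diameter (36 to 41 mm), black housing 29 mm (41 to 58 mm)
- key_grip (a point): middle of the key's black T-bar, 71 mm above the key's origin: bar 80 mm long (x), 16 mm wide (y), 24 mm high; grip it here across the 16 mm
- key_ring (a joint): thin aluminium tell-tale ring on the key's housing, in m. The key's clutch slips clockwise (from above) at a torque of 0.2 to 0.3 N m: the handle then creeps on round the sleeve at that steady torque and stays turned; anticlockwise it never slips. The ring reads 0 at first and creeps up 10 mm for each radian slipped
- screw_head (a point): centre of the top of the clamp screw's square head (turns with the screw): 16 mm square, sides along this point's x and y, 14 mm high, top edges bevelled by 3 mm. Fully seated, the key's origin is 14 mm below this point. The screw turns clockwise at up to 0.06 N m by an amount that differs each time and is not known, 0.4 to 1.1 rad, then it is tight and stops
- stand_hole (a point): centre of the round hole in the top of the wooden stand: hole 36 mm in diameter, bevelled, 39 mm deep; stand 84 mm square at its foot, 76 mm above, 45 mm high, fixed. Standing in it the key hangs by its flange, its origin 36 mm below this point
- clamp: steel strap clamp fixed to the bench, with a brass bar under its strap: base 110 x 62 mm, strap 82 x 28 mm with its top 40 mm above the bench; the screw stands in its middle. Origin under the middle on the bench, x along the strap
- washer: steel washer 31 mm in diameter, 3 mm thick, lying fixed on the strap round the screw under its head; origin under its centre. The seated key stands on it
- loupe: black loupe, 38 mm in diameter, 30 mm high; origin under its centre; to be left alone
- dish: clear round parts dish, 53 mm in diameter, 19 mm high; origin under its centre; to be left alone
- tweezers: steel tweezers, 139 mm long (y), lying flat; origin under their middle; to be left alone
Not all that is in view belongs to the job. What is shaped like the key but blue is not meant.

How it is judged:
On the way, in this order (a step that is already met when the one before it is completed fails the run):
1. the key is seated on the screw head, its clutch not yet slipped (z of key in the frame of screw_head below -0.0105 m and horizontal distance between key and screw_head below 0.004 m and value of joint key_ring below 0.0004 m), for 0.2 s.
2. the clutch slips while the key sits on the tightened screw (z of key in the frame of screw_head below -0.009 m and horizontal distance between key and screw_head below 0.005 m and value of joint key_ring above 0.0006 m), for 0.1 s.
At the end, for the whole second after the job is handed in: The key stands in its stand within 6 mm of the hole's centre, at least 32 mm deep, upright within 0.09 rad, at rest and released; its clutch has slipped on the screw between 0.06 and 0.7 rad (ring at 0.6 to 7 mm) (z of key in the frame of stand_hole below -0.032 m and horizontal distance between key and stand_hole below 0.006 m and angle between key's own z axis and vertical below 0.09 rad and linear speed of key below 0.01 m/s and value of joint key_ring between 0.0006 and 0.007 m); the robot touches nothing.
It fails at once if the key is turned on after its clutch has slipped (value of joint key_ring above 0.007 m).
It fails at once if the key is pressed down hard (over 40 N on the washer) (contact force between key and washer above 40 N).
It fails at once if the key is jammed or levered on the clamp (over 70 N on all its contacts) (contact force between key and clamp above 70 N).
It fails at once if a bystander is disturbed (distance of any of loupe, dish, tweezers from where it was at the start of the episode above 0.015 m).
It also fails if it takes over 70 s, if anything falls off the work surface, if the arm or the gripper's body presses on something with over 40 N, if the wrist force passes 120 N, or if a joint passes its speed limit or range.

## Robot

A 6-joint arm with a two-finger parallel gripper is mounted at the origin on a cart in front of the work surface, level with it; the furniture and walls round the work are solid. World frame = base frame: x ahead of the robot, y to its left, z up, the work surface at z = 0. Lengths are in m, angles in rad, forces in N, time in s.
With the tool pointing down it reaches from about 0.35 to 0.775 m from the base axis. Payload 5.5 kg.
Tool frame: the origin (TCP) lies at the very end of the fingers, on their centre line; the grasp point (between the pads) lies 19 mm behind it; z points along the fingers, y is the line along which they close (so a half turn about z gives the same grasp; the last joint's range is limited). The gripper opens to 85 mm and grips with 20 to 120 N. Pads are 22 mm wide; open, the fingers measure 114 mm over their backs; the gripper's body (76 mm by 85 mm) begins 54 mm behind the grasp point. The pads swing forward as they close: fully open they stand 13 mm farther back than shut.
Start: joints at [-1.486, 0.313, 0.046, 1.304, 0, 1.431], TCP at [0.128, -0.561, 0.231] pointing down, gripper open.
Joint ranges: [-2.76, 2.76], [-0.86, 1.69], [-1.03, 1.26], [-2.2, 2.34], [-1.47, 1.5], [-3.14, 3.14]. Speed limits (rad/s): [2.57, 2.57, 3.14, 3.14, 3.14, 3.14].

## Interface

Orientations are given as a unit quaternion [w, x, y, z].
In Python, from workcell import env gives the robot as it stands. The module is installed in compiled form; this text tells all that it offers.
- The arm moves only by the tool jog_arm, never from a script. Its argument "rows" is a list of rows, each a list of 6 numbers: the shift along the world's x, y, z in units of 40 mm (1.0 is 40 mm), then the turn, a rotation vector about the world's x, y, z in units of 6 degrees (1.0 is 6 degrees). In form: [[x, y, z, wx, wy, wz], ...]. A call has 1 to 12 rows; each row is the pose to reach, as a shift and turn from the pose commanded when the call began; what a row does not reach only later rows make up. A row lasts 1/12 s, in which the tool goes at most 41.7 mm and 7.16 degrees, less where a joint would pass 70% of its speed; a pose out of reach is approached as far as the arm can. A call with a gripper value outside its range is refused whole. "jaw" is the gripper command: -1 is fully open, 1 is shut, values between are in proportion, set as the call begins (left out, the last holds). The fingers move at their own pace and stop on an object; "force" is the grip in N (left out, the last holds). Time passes only in rows, so rows that repeat a pose let the fingers close. It gives the time, the measured TCP pose, the force, the opening and the grip force at its end, in the units of the state.
- env.get_state(): the state, without advancing time (a new reading comes with each control period).
- env.read_camera(name): name is "scene" or "top" or "wrist"; returns a dict with "pixels" (400x640x3 uint8, red, green, blue), "mtx" (3x3 intrinsics, pixels), "cam_to_world" (4x4, takes a point from camera to world coordinates). Camera axes: x right, y up, looking along -z (the intrinsics and any distortion apply to the point x, -y, -z); pixel columns grow to the right and rows downward; lengths in m; the calibration is good to about 2 mm. A picture is of the moment at which its call begins. There is no depth.
- env.hand_in(): hands the job in; it is judged then, once.
The state is a dict: "clock": time; "joint_pos": joint angles; "qvel": joint speeds; "tau": joint torques, N m; "tcp_pos": TCP position; "orientation": TCP orientation; "wrist_force": force on the tool from outside, world axes, zero at the start; "ft_torque": the same for the moment, N m; "finger_gap": finger opening in m; "grip_force": force on a finger pad.
Only numpy, scipy, OpenCV 4.12 (cv2) and the standard library are available. Lean on these libraries where they do the work, as an engineer would, in place of code of your own. Each camera call takes 0.05 s, during which the arm holds its last target. There are 200 camera calls.

## Working session

There is one attempt and no reset: what is moved stays moved. The work goes in short steps, Python scripts to look and compute and a tool call to move; the robot and the scene stay as the last step left them, time stands still between calls to the robot, and variables do not carry over. Pictures are saved under pics/ and viewed, at most 10 in all, crops included, and the job is handed in when it is done.

Besides the shell and the picture viewer there is one more tool, called as name([rows], argument=value, ...), one row to a line, values as JSON. jog_arm: Moves the arm, as the interface text tells. Its arguments: {"type":"object","properties":{"rows":{"type":"array","items":{"type":"array","items":{"type":"number"}}},"jaw":{"type":"number"},"force":{"type":"number"}},"required":["rows"]}

```bash
mkdir -p pics; cat > h.py <<'E'
from workcell import env
import numpy as np, cv2
def cam(n,save=None):
    r=env.read_camera(n)
    if save: cv2.imwrite('pics/'+save,r['pixels'][:,:,::-1])
    return r
def ray(r,u,v):
    K=np.array(r['mtx']);T=np.array(r['cam_to_world'])
    d=np.linalg.solve(K,[u,v,1.]); d=np.array([d[0],-d[1],-d[2]])
    return T[:3,3],T[:3,:3]@d
def onz(r,u,v,z):
    o,d=ray(r,u,v); return o+d*(z-o[2])/d[2]
def proj(r,p):
    T=np.array(r['cam_to_world']);c=T[:3,:3].T@(np.array(p)-T[:3,3]); q=np.array(r['mtx'])@[c[0],-c[1],-c[2]]
    return q[:2]/q[2]
E
python3 - <<'E'
from h import *
a=cam('scene');b=cam('top')
cv2.imwrite('pics/a.png',np.vstack([a['pixels'],b['pixels']])[:,:,::-1][:, :] if 0 else cv2.resize(np.vstack([a['pixels'],b['pixels']])[:,:,::-1],(480,600)))
cv2.imwrite('pics/top.png',b['pixels'][:,:,::-1])
cv2.imwrite('pics/scene.png',a['pixels'][:,:,::-1])
print(a['cam_to_world'],b['cam_to_world'],b['mtx'])
E
```

```text
[[ 0.49321536 -0.43361793  0.75413136  1.23132104]
 [ 0.86987301  0.25353089 -0.42313476 -0.40450272]
 [-0.00771678  0.86469508  0.50223786  0.5145344 ]
 [ 0.          0.          0.          1.        ]] [[-0.01326051  0.99555848 -0.09320665  0.49991464]
 [-0.9998362  -0.01205346  0.01350137 -0.01718609]
 [ 0.01231794  0.09337042  0.99555524  0.96908342]
 [ 0.          0.          0.          1.        ]] [[402.24263368   0.         321.52219091]
 [  0.         402.24263368 192.38173481]
 [  0.           0.           1.        ]]
```

View pics/top.png

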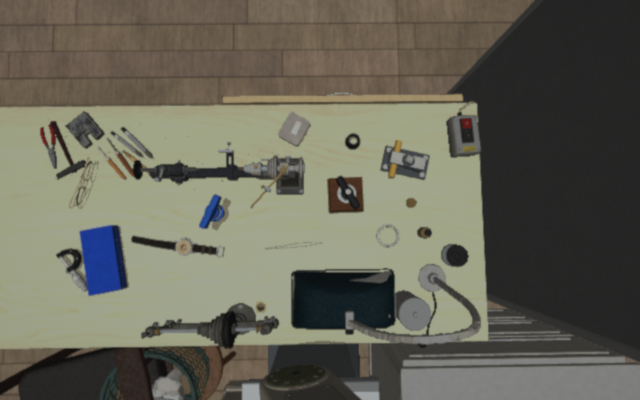

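View pics/scene.png

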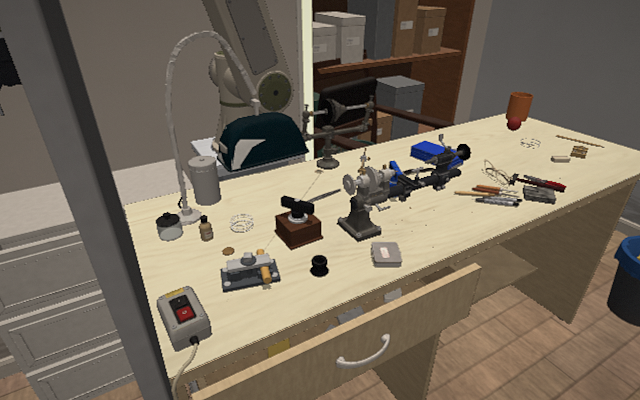

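Black key on the wooden stand is at about (347,193) in top and (298,208) in scene. The blue look-alike at (213,211) in top is rejected. The clamp is at (405,160), and the lamp with its gooseneck at (432,275)–(470,330) is an obstacle. Next I'll measure and take one close crop.

```bash
python3 - <<'E'
from h import *
a=cam('scene');b=cam('top');w=cam('wrist')
for n,u,v,z in [('keybar',347,193,.09),('clamp',405,160,.05),('lampbase',432,275,0),('cyl',413,313,.1),('neckR',476,325,.2),('neckR.4',476,325,.35),('head',350,320,.2),('loupe',353,142,.03),('darkbox',345,298,.1),('blk',455,255,.02),('switch',463,135,.04),('lathe',290,175,.1)]:
    print(n,onz(b,u,v,z).round(3))
# gooseneck top: triangulate along ray from scene apex w/ lamp
for t in [(.3,-.3,0)]: pass
print(env.get_state())
A=a['pixels'][150:300,200:400];B=b['pixels'][100:280,280:500]
A=cv2.resize(A,(600,450)[:2] if 0 else (400,300),interpolation=2)
m=np.zeros((600,800,3),np.uint8);m[:300,:400]=A
m[:360,400:]=cv2.resize(b['pixels'][130:220,330:430],(400,360),interpolation=2)
m[350:600,:400]=w['pixels'][::1][0:400:1,::1][::1][:0] if 0 else cv2.resize(w['pixels'],(400,250))
m[360:600,400:784]=cv2.resize(a['pixels'][20:230,120:456],(384,240))
cv2.imwrite('pics/c.png',m[:,:,::-1])
E
```

```text
keybar [ 0.58  -0.085  0.09 ]
clamp [ 0.659 -0.224  0.05 ]
lampbase [ 0.39  -0.291  0.   ]
cyl [ 0.323 -0.219  0.1  ]
neckR [ 0.319 -0.313  0.2  ]
neckR.4 [ 0.354 -0.256  0.35 ]
head [ 0.332 -0.078  0.2  ]
loupe [ 0.707 -0.106  0.03 ]
darkbox [ 0.356 -0.076  0.1  ]
blk [ 0.437 -0.341  0.02 ]
switch [ 0.719 -0.366  0.04 ]
lathe [0.62  0.039 0.1  ]
{'clock': 0.25, 'joint_pos': array([-1.48563014e+00,  3.13598816e-01,  4.55940312e-02,  1.30358945e+00,
        7.78920457e-06,  1.43117419e+00]), 'qvel': array([-0.00115379, -0.00336635,  0.00354357,  0.00085297, -0.00173074,
       -0.00137319]), 'tau': array([ 2.01863118e-04, -4.80199671e+01,  2.98367357e+01,  1.19724311e-02,
       -1.18970652e-04,  1.70173145e-06]), 'tcp_pos': array([ 0.12813055, -0.56033371,  0.23088894]), 'orientation': array([-3.98699419e-04,  9.93690344e-01,  1.12157663e-01,  1.47545085e-05]), 'wrist_force': array([ 0.21358242, -0.33630561,  0.28506993]), 'ft_torque': array([ 0.03002366, -0.05029706,  0.04778407]), 'grip_force': 0.0, 'finger_gap': 0.0855501175616654}
```

View pics/c.png

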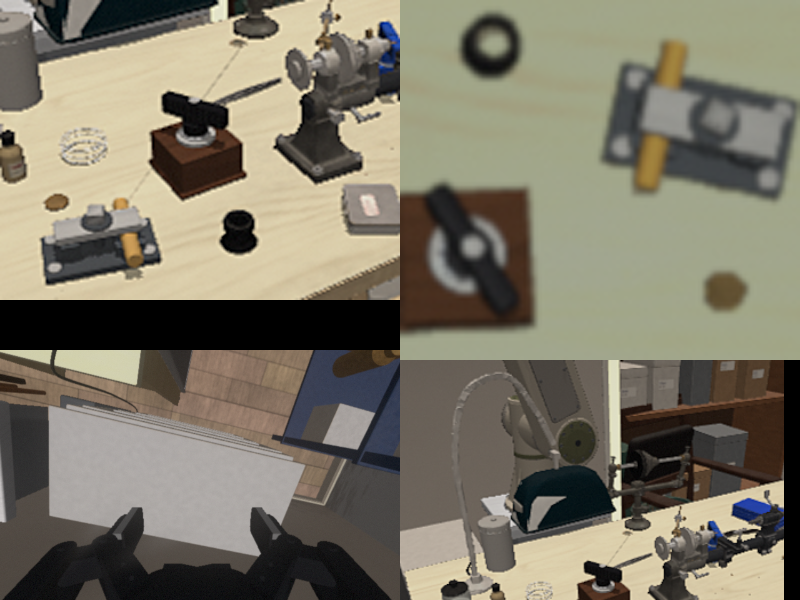

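```bash
python3 - <<'E'
from h import *
a=cam('scene');b=cam('top')
def tri(p,q):
    o1,d1=ray(a,*p);o2,d2=ray(b,*q)
    s,*_=np.linalg.lstsq(np.c_[d1,-d2],o2-o1,rcond=None)
    x,y=o1+d1*s[0],o2+d2*s[1]; return ((x+y)/2).round(3),np.linalg.norm(x-y).round(3)
print(tri((218,165),(394,270)),tri((306,152),(292,270)))
print('ridge',tri((240,118),(394,300)),tri((300,113),(292,300)))
# neck: top-view polyline; for each, best scene match along ray of epipolar: print projections for z
for q in [(450,290),(470,305),(476,325),(450,338),(400,340),(350,330)]:
    print(q,[(z,proj(a,onz(b,*q,z)).round().astype(int).tolist()) for z in (.1,.2,.3,.4,.5,.6)])
E
```

```text
(array([ 0.411, -0.19 ,  0.128]), np.float64(0.028)) (array([0.415, 0.031, 0.116]), np.float64(0.01))
ridge (array([ 0.378, -0.143,  0.229]), np.float64(0.028)) (array([0.372, 0.031, 0.208]), np.float64(0.003))
(450, 290) [(0.1, [174, 180]), (0.2, [182, 139]), (0.3, [191, 94]), (0.4, [201, 42]), (0.5, [212, -16]), (0.6, [225, -83])]
(470, 305) [(0.1, [154, 179]), (0.2, [163, 139]), (0.3, [173, 93]), (0.4, [185, 42]), (0.5, [198, -16]), (0.6, [213, -82])]
(476, 325) [(0.1, [146, 173]), (0.2, [155, 134]), (0.3, [166, 90]), (0.4, [178, 41]), (0.5, [192, -16]), (0.6, [207, -81])]
(450, 338) [(0.1, [168, 164]), (0.2, [175, 127]), (0.3, [184, 86]), (0.4, [194, 38]), (0.5, [205, -16]), (0.6, [219, -80])]
(400, 340) [(0.1, [209, 155]), (0.2, [214, 121]), (0.3, [219, 81]), (0.4, [226, 36]), (0.5, [233, -17]), (0.6, [242, -79])]
(350, 330) [(0.1, [249, 150]), (0.2, [251, 117]), (0.3, [254, 78]), (0.4, [258, 34]), (0.5, [262, -17]), (0.6, [266, -78])]
```

```bash
python3 - <<'E'
import cv2,numpy as np
a=cv2.imread('pics/scene.png')[0:240,130:330];b=cv2.imread('pics/top.png')[230:370,270:500]
m=np.zeros((600,800,3),np.uint8)
m[:480,:400]=cv2.resize(a,(400,480)); m[:243,400:]=cv2.resize(b,(400,243))
cv2.imwrite('pics/d.png',m)
E
```

```text
(no output)
```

View pics/d.png

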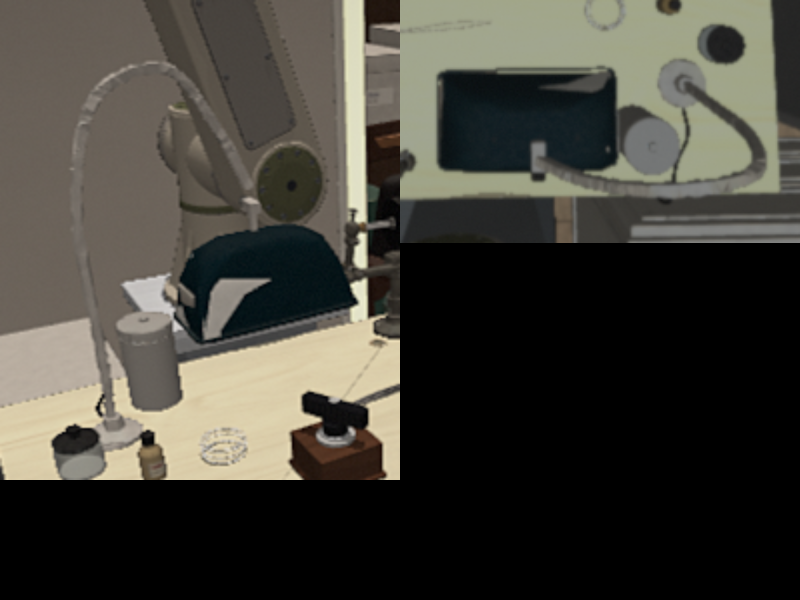

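The close crop confirms the choice: a black T-bar on a round silver flange in the brown stand, with the clamp's square head beside it. The lamp neck peaks at about z 0.4 near (0.32,-0.2), and its shade is at z 0.12–0.24. I'll lift first, then pass above it.

jog_arm([
  [0,0,1,0,0,0],
  [0,0,2,0,0,0],
  [0,0,3,0,0,0],
  [0,0,4,0,0,0],
  [0,0,4,0,0,0],
], jaw=-1)

```text
clock: 0.77
tcp_pos: [0.1283, -0.5623, 0.4004]
orientation: [0.007, 0.994, 0.112, -0.0]
wrist_force: [-0.7, 1.5, 1.1]
finger_gap: 0.0856
grip_force: 0.0
```

```bash
python3 - <<'E'
from h import *
s=env.get_state();print(s['joint_pos'].round(3),s['tcp_pos'].round(4),s['orientation'].round(3))
E
```

```text
[-1.486  0.332  0.486  1.711 -0.     1.431] [ 0.1283 -0.5623  0.4004] [ 0.007  0.994  0.112 -0.   ]
```

jog_arm([
  [0.4,-0.6,0,0,0,0],
  [0.8,-1.2,0,0,0,0],
  [1.2,-1.8,0,0,0,0],
  [1.2,-1.8,0,0,0,0],
])

```text
clock: 1.1
tcp_pos: [0.1784, -0.6365, 0.3864]
orientation: [-0.002, 0.994, 0.113, 0.0]
wrist_force: [0.2, 1.1, -1.6]
finger_gap: 0.0854
grip_force: 0.0
```

```bash
python3 - <<'E'
from h import *
s=env.get_state();print(s['joint_pos'].round(4),s['tcp_pos'].round(4),s['orientation'].round(3),s['clock'])
E
```

```text
[-1.4192e+00  5.5710e-01  8.0340e-01  1.8208e+00  8.0000e-04  1.4962e+00] [ 0.1784 -0.6365  0.3864] [-0.002  0.994  0.113  0.   ] 1.1
```

```bash
python3 - <<'E'
from h import *
b=cam('top')['pixels'];w=cam('wrist');
B=np.clip(b.astype(float)*2.2,0,255).astype(np.uint8)[:,400:]
m=np.zeros((600,800,3),np.uint8);m[:600,:360]=cv2.resize(B,(360,600));m[:275,360:]=cv2.resize(np.clip(w['pixels']*1.4,0,255).astype(np.uint8),(440,275))
a=cam('scene')['pixels'][:,:220];m[280:600,360:536]=cv2.resize(np.clip(a*2.,0,255).astype(np.uint8),(176,320))
cv2.imwrite('pics/e.png',m[:,:,::-1])
T=cam('top')
for p in [(478,100),(488,270),(487,340)]: print(onz(T,*p,0).round(3))
E
```

```text
[ 0.817 -0.422  0.   ]
[ 0.4   -0.426  0.   ]
[ 0.237 -0.415  0.   ]
```

View pics/e.png

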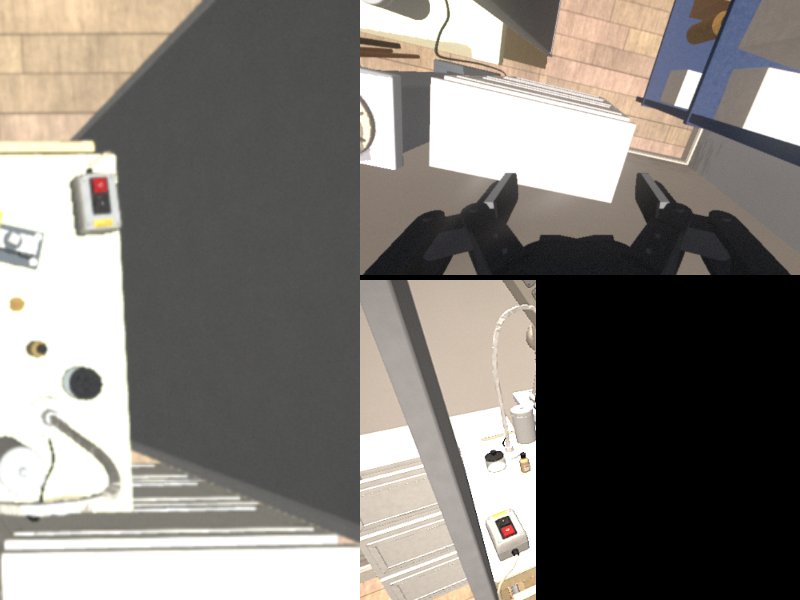

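jog_arm([
  [0,0,1,0,0,0],
  [-0.3,0.8,1.6,0,0,0],
  [-0.7,1.6,2.3,0,0,0],
  [-1.1,2.5,2.3,0,0,0],
  [-1.5,3.4,2.3,0,0,0],
  [-2,4.3,2.3,0,0,0],
  [-2.4,5.3,2.3,0,0,0],
  [-2.4,5.3,2.3,0,0,0],
])

```text
clock: 1.97
tcp_pos: [0.0786, -0.4118, 0.4861]
orientation: [0.001, 0.994, 0.111, -0.001]
wrist_force: [0.5, -1.1, 0.4]
finger_gap: 0.0852
grip_force: 0.0
```

jog_arm([
  [0.9,0.3,0,0,0,0],
  [1.8,0.7,0,0,0,0],
  [2.6,1,0,0,0,0],
  [3.2,1.3,0,0,0,0],
  [4,1.8,0,0,0,0],
  [4.7,2.4,0,0,0,0],
  [5.3,3,0,0,0,0],
  [5.3,3,0,0,0,0],
])

```text
clock: 2.63
tcp_pos: [0.2941, -0.2956, 0.485]
orientation: [0.001, 0.993, 0.115, 0.002]
wrist_force: [-1.0, -0.2, 1.1]
finger_gap: 0.0854
grip_force: 0.0
```

```bash
python3 - <<'E'
from h import *
s=env.get_state();print(s['joint_pos'].round(3),s['tcp_pos'].round(4),s['clock'])
E
```

```text
[-0.982  0.065  0.367  1.87   0.002  1.929] [ 0.2941 -0.2956  0.485 ] 2.6333
```

jog_arm([
  [0.6,0.7,0,0,0,1.1],
  [1.2,1.4,0,0,0,2.2],
  [1.9,2.2,0,0,0,3.3],
  [2.6,2.8,0,0,0,4.4],
  [3.3,3.4,0,0,0,5.5],
  [4,4,0,0,0,6.6],
  [4.8,4.4,0,0,0,7.7],
  [5.6,4.8,0,0,0,8.8],
  [6.4,5.1,0,0,0,9.9],
  [6.4,5.1,0,0,0,11],
])

```text
clock: 3.47
tcp_pos: [0.5523, -0.095, 0.4803]
orientation: [-0.001, 0.77, 0.639, -0.0]
wrist_force: [0.3, -2.4, -0.9]
finger_gap: 0.0853
grip_force: 0.0
```

jog_arm([
  [0,0,-0.5,0,0,1.1],
  [0,0,-1,0,0,2.2],
  [0,0,-1.5,0,0,3.3],
  [0,0,-2,0,0,4.4],
  [0,0,-2.5,0,0,5.5],
  [0,0,-3,0,0,6.6],
  [0,0,-3.5,0,0,7.7],
  [0,0,-4,0,0,8.8],
  [0,0,-4.5,0,0,9.9],
  [0,0,-5,0,0,11],
  [0,0,-5,0,0,11],
])

```text
clock: 4.38
tcp_pos: [0.5453, -0.0964, 0.2805]
orientation: [-0.002, 0.301, 0.954, -0.0]
wrist_force: [-0.3, -0.6, 0.9]
finger_gap: 0.0855
grip_force: 0.0
```

jog_arm([
  [0,0,0,0,0,1.1],
  [0,0,0,0,0,2.2],
  [0,0,0,0,0,3.3],
  [0,0,0,0,0,4.4],
  [0,0,0,0,0,5.5],
  [0,0,0,0,0,6.6],
  [0,0,0,0,0,7.7],
  [0,0,0,0,0,8.8],
  [0,0,0,0,0,9.9],
  [0,0,0,0,0,11],
  [0,0,0,0,0,11],
])

```text
clock: 5.3
tcp_pos: [0.548, -0.097, 0.2855]
orientation: [0.001, -0.266, 0.964, -0.001]
wrist_force: [0.4, 0.5, 0.0]
finger_gap: 0.0856
grip_force: 0.0
```

```bash
python3 - <<'E'
from h import *
w=cam('wrist','w1.png')
s=env.get_state();print(s['joint_pos'].round(3),s['tcp_pos'].round(4),s['orientation'].round(4),s['clock'],s['wrist_force'])
print(w['cam_to_world'].round(3))
E
```

```text
[-0.319  0.266  0.113  1.415 -0.    -0.853] [ 0.548  -0.097   0.2852] [ 1.000e-03 -2.636e-01  9.646e-01 -7.000e-04] 5.35 [0.41340285 0.11755267 0.55168259]
[[-0.512 -0.821 -0.251  0.484]
 [ 0.859 -0.491 -0.148 -0.135]
 [-0.001 -0.292  0.957  0.428]
 [ 0.     0.     0.     1.   ]]
```

View pics/w1.png

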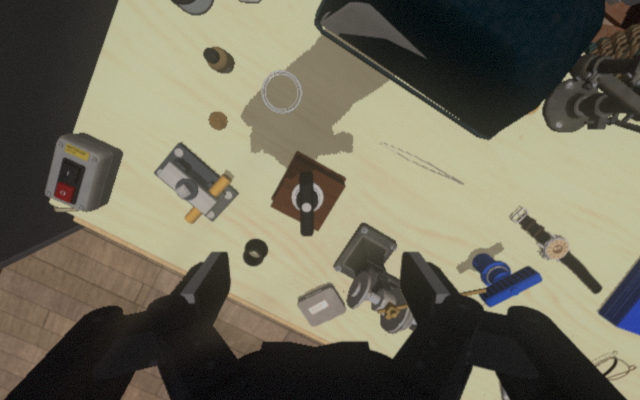

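Wrist view: the black key's bar runs (306,172)–(306,235) on the brown stand, in line with the camera's y axis. The clamp's screw head is at about (185,187), the loupe at (255,252), the dish at (282,92), and the blue key at (510,285) isn't wanted.

```bash
cat > bar.py <<'E'
from h import *
def bar(w,roi,ztop,thr=60):
    u0,u1,v0,v1=roi; p=w['pixels'][v0:v1,u0:u1].astype(int)
    m=(p.max(2)<thr).astype(np.uint8); m=cv2.morphologyEx(m,cv2.MORPH_OPEN,np.ones((3,3)))
    n,l,st,c=cv2.connectedComponentsWithStats(m); i=1+np.argmax(st[1:,4])
    cs,_=cv2.findContours((l==i).astype(np.uint8),0,2); r=cv2.minAreaRect(max(cs,key=cv2.contourArea))
    box=cv2.boxPoints(r)+[u0,v0]; P=np.array([onz(w,*q,ztop) for q in box])
    e=[P[1]-P[0],P[2]-P[1]]; e.sort(key=np.linalg.norm)
    return box,P.mean(0),[np.linalg.norm(x).round(4) for x in e],np.degrees(np.arctan2(e[1][1],e[1][0]))
E
python3 - <<'E'
from bar import *
w=cam('wrist')
for t in (40,55): print(*bar(w,(285,330,160,250),.092,t))
p=w['pixels'];hsv=cv2.cvtColor(p,cv2.COLOR_RGB2HSV)
print(p[205,306],p[185,306],p[200,285],p[195,318],p[187,185])
T=cam('top')['pixels']
print(onz(w,306,205,.092),onz(w,185,187,.057))
E
```

```text
Traceback (most recent call last):
  File "bar.py", line 5, in bar
    n,l,st,c=cv2.connectedComponentsWithStats(m); i=1+np.argmax(st[1:,4])
                                                      ~~~~~~~~~^^^^^^^^^^
ValueError: attempt to get argmax of an empty sequence
```

```bash
python3 - <<'E'
from bar import *
w=cam('wrist');p=w['pixels']
print(p[172:240:6,306].tolist(),p[215,290:325:3].tolist())
for t in (25,35,48):
  try: print(t,*bar(w,(285,330,160,250),.092,t))
  except Exception as e: print(t,e)
print(onz(w,306,204,.092),onz(w,185,187,.057))
E
```

```text
[[47, 43, 34], [46, 44, 36], [48, 46, 40], [53, 50, 44], [55, 51, 44], [84, 80, 74], [174, 169, 162], [56, 54, 45], [52, 51, 44], [55, 49, 45], [57, 54, 46], [191, 181, 146]] [[92, 67, 47], [92, 66, 48], [94, 64, 46], [90, 64, 45], [50, 48, 40], [54, 51, 45], [53, 52, 43], [53, 50, 40], [84, 61, 47], [86, 61, 43], [90, 64, 45], [88, 63, 43]]
25 attempt to get argmax of an empty sequence
35 attempt to get argmax of an empty sequence
48 [[308. 176.]
 [310. 176.]
 [310. 179.]
 [308. 179.]] [ 0.55043503 -0.10350256  0.092     ] [np.float64(0.0023), np.float64(0.0036)] 30.284808227916365
[ 0.58047937 -0.09018909  0.092     ] [ 0.65097265 -0.23375575  0.057     ]
```

```bash
sed -i 's/m=(p.max(2)<thr)/m=((p.max(2)<thr)\&(p.max(2)-p.min(2)<22))/' bar.py; python3 - <<'E'
from bar import *
w=cam('wrist')
for t in (66,72): print(t,*bar(w,(285,330,160,250),.092,t))
p=w['pixels'].astype(int)
m=((p.min(2)>95)&(p.max(2)-p.min(2)<30)).astype(np.uint8); m[:,:285]=0;m[:,330:]=0;m[:160]=0;m[235:]=0
v,u=np.nonzero(m);print('flange',u.min(),u.max(),v.min(),v.max(), onz(w,(u.min()+u.max())/2,(v.min()+v.max())/2,.05))
s=env.get_state();print(s['tcp_pos'])
E
```

```text
66 [[297. 171.]
 [316. 171.]
 [316. 207.]
 [297. 207.]] [ 0.56421758 -0.09875911  0.092     ] [np.float64(0.0222), np.float64(0.0441)] 30.674846991589945
72 [[297. 171.]
 [316. 171.]
 [316. 207.]
 [297. 207.]] [ 0.56421758 -0.09875911  0.092     ] [np.float64(0.0222), np.float64(0.0441)] 30.674846991589945
flange 291 323 183 233 [ 0.59664865 -0.08047327  0.05      ]
[ 0.54808202 -0.09680439  0.28425101]
```

jog_arm([
  [0.4,0.1,-0.8,0,0,0],
  [0.8,0.15,-1.6,0,0,0],
  [0.8,0.15,-2.4,0,0,0],
  [0.8,0.15,-3.2,0,0,0],
  [0.8,0.15,-3.6,0,0,0],
  [0.8,0.15,-3.6,0,0,0],
])

```text
clock: 6.0
tcp_pos: [0.5771, -0.0897, 0.1348]
orientation: [-0.004, -0.265, 0.964, 0.002]
wrist_force: [-0.8, -0.1, -0.3]
finger_gap: 0.0854
grip_force: 0.0
```

```bash
python3 - <<'E'
from bar import *
w=cam('wrist','w2.png');s=env.get_state();print(s['tcp_pos'].round(4),s['orientation'].round(4))
print(proj(w,[.5805,-.09,.092]),proj(w,s['tcp_pos']))
E
```

```text
[ 0.5785 -0.0901  0.1375] [-0.002  -0.2653  0.9642  0.0013]
[311.40072299 230.45872567] [312.73108535 259.79019507]
```

View pics/w2.png

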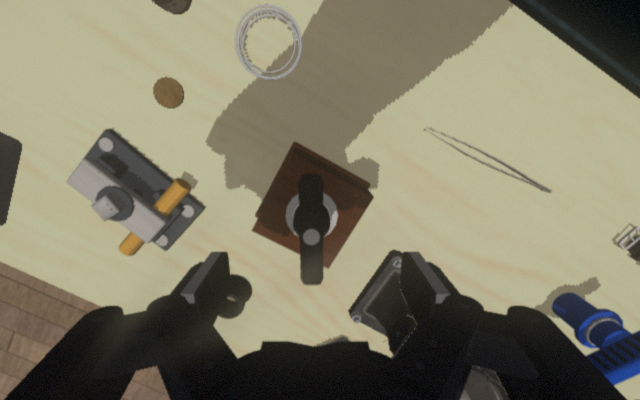

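Bar runs (311,174)–(311,284) with its cap at about (312,237). The screw head's square top is at about (107,205).

```bash
python3 - <<'E'
from bar import *
w=cam('wrist');
A=onz(w,311,174,.092);B=onz(w,311,284,.092);print(A,B,(A+B)/2,np.linalg.norm(A-B),np.degrees(np.arctan2(*(A-B)[1::-1])),onz(w,312,237,.092))
p=w['pixels'];print('row240',p[240,295:330:2].mean(1).round().tolist(),'row190',p[190,295:330:2].mean(1).round().tolist(),p[274,295:330:2].mean(1).round().tolist())
print('col311',p[164:180,311].mean(1).round().tolist(),p[276:292,311].mean(1).round().tolist())
cv2.imwrite('pics/s2.png',cv2.resize(p[160:260,50:220,::-1],(800,470),interpolation=cv2.INTER_CUBIC))
E
```

```text
[ 0.54875428 -0.11047745  0.092     ] [ 0.61978148 -0.06853433  0.092     ] [ 0.58426788 -0.08950589  0.092     ] 0.08248689357173541 -149.43721660927824 [ 0.58703633 -0.08705664  0.092     ]
row240 [62.0, 62.0, 63.0, 49.0, 35.0, 41.0, 67.0, 93.0, 98.0, 100.0, 99.0, 84.0, 47.0, 39.0, 39.0, 60.0, 58.0, 60.0] row190 [41.0, 41.0, 44.0, 31.0, 30.0, 29.0, 28.0, 31.0, 31.0, 32.0, 29.0, 31.0, 28.0, 28.0, 31.0, 52.0, 44.0, 42.0] [161.0, 164.0, 165.0, 148.0, 74.0, 66.0, 67.0, 67.0, 64.0, 65.0, 65.0, 67.0, 65.0, 62.0, 65.0, 153.0, 166.0, 166.0]
col311 [41.0, 34.0, 38.0, 38.0, 42.0, 40.0, 37.0, 36.0, 30.0, 33.0, 27.0, 25.0, 32.0, 29.0, 25.0, 30.0] [67.0, 66.0, 66.0, 69.0, 75.0, 111.0, 147.0, 164.0, 168.0, 169.0, 165.0, 166.0, 163.0, 165.0, 162.0, 162.0]
```

View pics/s2.png

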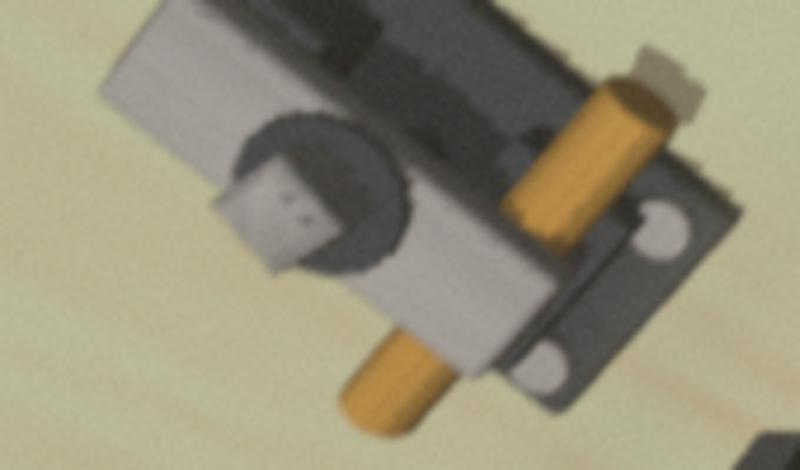

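```bash
python3 - <<'E'
from bar import *
w=cam('wrist')
c=[(213,203),(282,152),(345,232),(275,275)]
for z in(.054,.057):
  P=np.array([onz(w,50+u/4.706,160+v/4.7,z) for u,v in c]);print(P.mean(0))
  for i in range(4):
    d=P[(i+1)%4]-P[i];print(np.linalg.norm(d).round(4),np.degrees(np.arctan2(d[1],d[0])).round(1))
# washer centre: dark disc in crop approx (322,195), z=.043
print('washer',onz(w,50+322/4.706,160+193/4.7,.043))
print('strap dir',[onz(w,50+u/4.706,160+v/4.7,.04)[:2] for u,v in [(100,92),(472,378)]])
s=env.get_state();print(s['tcp_pos'],s['joint_pos'].round(3))
E
```

```text
[ 0.66532813 -0.23604761  0.054     ]
0.0166 154.4
0.0166 59.9
0.016 -29.2
0.0156 -118.1
[ 0.66337042 -0.23463956  0.057     ]
0.0164 154.4
0.0164 59.9
0.0158 -29.2
0.0154 -118.1
washer [ 0.66426012 -0.23594464  0.043     ]
strap dir [array([ 0.66830686, -0.27821142]), array([ 0.68704173, -0.19970901])]
[ 0.58090441 -0.09083665  0.14071137] [-0.292  0.377 -0.088  1.104  0.    -0.829]
```

jog_arm([
  [0.17,0.03,-0.4,0,0,0],
  [0.17,0.03,-0.8,0,0,0],
  [0.17,0.03,-1.2,0,0,0],
  [0.17,0.03,-1.6,0,0,0],
  [0.17,0.03,-1.6,0,0,0],
])

```text
clock: 6.57
tcp_pos: [0.5866, -0.0893, 0.0747]
orientation: [-0.0, -0.266, 0.964, 0.0]
wrist_force: [-0.9, -0.3, 0.0]
finger_gap: 0.0857
grip_force: 0.0
```

jog_arm([
  [0,0,-0.1,0,0,0],
  [0,0,-0.1,0,0,0],
  [0,0,-0.1,0,0,0],
])

```text
clock: 6.82
tcp_pos: [0.5881, -0.0897, 0.073]
orientation: [0.001, -0.266, 0.964, -0.001]
wrist_force: [0.4, 0.4, -0.1]
finger_gap: 0.0856
grip_force: 0.0
```

jog_arm([
  [0,0,0,0,0,0],
  [0,0,0,0,0,0],
  [0,0,0,0,0,0],
  [0,0,0,0,0,0],
  [0,0,0,0,0,0],
  [0,0,0,0,0,0],
  [0,0,0,0,0,0],
  [0,0,0,0,0,0],
  [0,0,0,0,0,0],
  [0,0,0,0,0,0],
], jaw=1, force=60)

```text
clock: 7.65
tcp_pos: [0.587, -0.0893, 0.0715]
orientation: [0.0, -0.266, 0.964, 0.0]
wrist_force: [-0.4, 0.7, 3.9]
finger_gap: 0.0145
grip_force: 60.9
```

jog_arm([
  [0,0,0.3,0,0,0],
  [0,0,0.6,0,0,0],
  [0,0,0.9,0,0,0],
  [0,0,1.2,0,0,0],
  [0,0,1.6,0,0,0],
  [0,0,2,0,0,0],
  [0,0,2,0,0,0],
  [0,0,2,0,0,0],
])

```text
clock: 8.32
tcp_pos: [0.5873, -0.0896, 0.1512]
orientation: [0.0, -0.266, 0.964, -0.0]
wrist_force: [0.7, 0.7, -4.5]
finger_gap: 0.0145
grip_force: 60.2
```

```bash
python3 - <<'E'
from bar import *
w=cam('wrist');s=env.get_state();print(s['tcp_pos'].round(4),s['orientation'].round(4),s['wrist_force'],s['ft_torque'],s['grip_force'],s['finger_gap'])
a=cam('scene')
m=np.zeros((600,800,3),np.uint8);m[:400,:640]=w['pixels'];m[400:600,:400]=cv2.resize(a['pixels'][150:300,150:450],(400,200))
cv2.imwrite('pics/l.png',m[:,:,::-1])
E
```

```text
[ 0.5866 -0.0894  0.1502] [-5.000e-04 -2.662e-01  9.639e-01  3.000e-04] [-0.05126525 -0.79650847 -3.48507517] [-0.01987822  0.0217631   0.02395325] 60.20636558532715 0.014980492234056458
```

View pics/l.png

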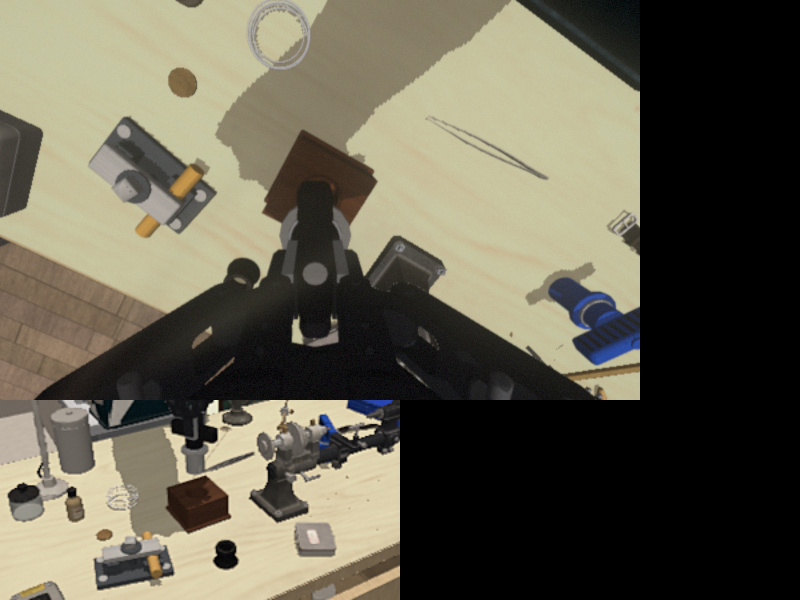

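Key is up and upright, and the cap on its axis is at (315,273). The screw head is at about (131,183) and the empty hole is partly hidden behind the bar.

```bash
cat > cap.py <<'E'
from h import *
def cap(w,z):
    p=w['pixels'].astype(int);m=((p.min(2)>85)&(p.max(2)-p.min(2)<25)).astype(np.uint8);q=np.zeros_like(m);q[255:292,300:331]=m[255:292,300:331]
    n,l,st,c=cv2.connectedComponentsWithStats(q);i=1+np.argmax(st[1:,4]);return st[i],c[i],onz(w,*c[i],z)
E
python3 - <<'E'
from cap import *
w=cam('wrist');s=env.get_state();t=s['tcp_pos'];st,c,P=cap(w,t[2]+.0205);print(st,c,P,P-t,t)
# screw: top face square
p=w['pixels'][140:240,80:220]
g=cv2.cvtColor(p,cv2.COLOR_RGB2GRAY);print(np.array2string(g[28:62:2,26:76:2],max_line_width=200))
E
```

```text
[303 263  24  21 388] [314.61082474 273.46907216] [ 0.58511298 -0.08995025  0.17002116] [-0.00082689 -0.00081616  0.0205    ] [ 0.58593987 -0.08913409  0.14952116]
[[167 167 168 168 165 164 163 158 163 166 163 146 112  82  75  70  60  62  61  62  61  60  62  60  59]
 [169 169 168 167 167 165 164 165 157 146 158 159 137 120  86  78  71  60  60  60  61  59  61  57  60]
 [166 167 170 169 168 168 163 146 102  92  88  87  71  90 104  86  75  71  64  59  60  61  59  60  61]
 [168 166 169 168 168 164 117  84  80  81  79  79  81  79  72  66  73  79  74  68  61  62  62  61  57]
 [168 170 169 169 157 119  81  82  78  79  83  75  81  79  79  81  66  68  77  77  65  55  58  59  59]
 [167 168 168 168 116  82  83  78  80  76  69  72  73  75  82  81  81  67  58  76  74  68  54  51  57]
 [168 165 170 164  89  79  84  94 115  76  74  73  74  78  83  82  82  81  72  61  82  73  69  53  54]
 [167 169 169 137  86  86 115 148 144 102  75  75  71  72  73  80  79  81  78  61  93  86  78  71  63]
 [164 168 170 115  97 132 150 162 151 139  99  74  72  74  73  78  80  83  80  75  67 129 103  81  73]
 [190 167 164 129 134 152 171 169 160 152 141  79  73  71  74  72  76  78  81  78  61 108 148 114  82]
 [192 179 142 145 155 166 170 167 151 147 148 127  77  71  71  72  71  80  79  81  68 144 165 155 122]
 [192 174 146 157 157 162 166 164 160 160 158 154 126  75  70  70  72  71  76  81  71 104 165 166 159]
 [191 188 162 158 156 160 163 160 160 161 148 140 146 111  72  73  74  72  78  80  72  93 161 166 165]
 [191 190 187 165 152 157 158 157 157 157 153 139 145 140  99  69  72  79  80  79  74 131 164 163 165]
 [189 188 191 185 156 157 158 153 153 155 151 146 142 126  98  76  81  79  82  80  75 160 164 164 162]
 [189 188 187 188 179 152 153 152 152 147 144 140 115  82  81  80  80  80  85  75 125 167 167 163 166]
 [187 188 186 187 188 175 154 145 143 140 124  96  77  82  80  82  81  80  82  85 162 169 168 167 165]]
```

jog_arm([
  [0.4,-0.35,0,0,0,0.8],
  [0.8,-0.7,0,0,0,1.6],
  [1.2,-1.05,0,0,0,2.4],
  [1.6,-1.4,0,0,0,3.2],
  [2,-1.75,0,0,0,4],
  [2.3,-2,0,0,0,4.6],
  [2.6,-2.3,0,0,0,5.2],
  [2.6,-2.3,0,0,0,5.2],
  [2.6,-2.3,0,0,0,5.2],
])

```text
clock: 9.22
tcp_pos: [0.6905, -0.1818, 0.1489]
orientation: [-0.001, -0.515, 0.857, 0.001]
wrist_force: [0.3, 0.5, -3.7]
finger_gap: 0.0144
grip_force: 60.2
```

```bash
python3 - <<'E'
from cap import *
w=cam('wrist');s=env.get_state();t=s['tcp_pos'];print(cap(w,t[2]+.0205)[2]-t,t,s['orientation'].round(4))
u,v=proj(w,[.664,-.235,.057]);print(u,v);u,v=int(u),int(v)
np.save('o.npy',[u-45,v-45]);cv2.imwrite('pics/s3.png',cv2.resize(w['pixels'][v-45:v+45,u-45:u+45,::-1],(540,540),interpolation=cv2.INTER_CUBIC))
E
```

```text
[-0.00032338 -0.00198843  0.0205    ] [ 0.69007604 -0.1811704   0.14932392] [-0.001  -0.5151  0.8571  0.0014]
311.94830606578086 132.5512390462575
```

View pics/s3.png

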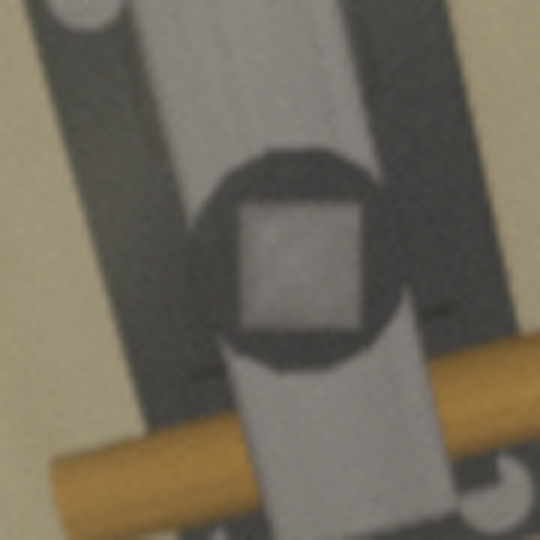

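The head shows as a square with corners (240,203), (361,207), (363,329) and (241,326) in the crop. It's aligned with the image axes to within about 1°, so the key's turn is right. The washer is centred at (300,260).

```bash
python3 - <<'E'
from cap import *
w=cam('wrist');s=env.get_state();t=s['tcp_pos'];o=np.load('o.npy')
f=lambda u,v,z:onz(w,*(o+np.array([u,v])/6-.4),z)
P=f(301.5,266.5,.056);Q=f(300,260,.043);print(P,Q)
c=np.array([f(*q,.055) for q in [(240,203),(361,207),(363,329),(241,326)]])
for i in range(4):
  d=c[(i+1)%4]-c[i];print(np.linalg.norm(d).round(4),(np.degrees(np.arctan2(d[1],d[0]))%90).round(1))
k=cap(w,t[2]+.0205)[2];print('key',k,t,(P-k)/.04,(P-t)/.04)
q=s['orientation'];a=2*np.degrees(np.arctan2(q[2],q[1]));print('tool x mod90',a%90)
E
```

```text
[ 0.66035657 -0.23385554  0.056     ] [ 0.66039188 -0.23400131  0.043     ]
0.0158 60.2
0.0157 63.6
0.0163 60.6
0.0158 62.0
key [ 0.68928175 -0.18260665  0.17035886] [ 0.68996702 -0.18079568  0.14985886] [-0.72312962 -1.28122224 -2.85897143] [-0.74026137 -1.32649668 -2.34647143]
tool x mod90 62.042080323432316
```

jog_arm([
  [-0.3,-0.5,0,0,0,0],
  [-0.6,-1,0,0,0,0],
  [-0.73,-1.3,0,0,0,0],
  [-0.73,-1.3,-0.2,0,0,0],
  [-0.73,-1.3,-0.4,0,0,0],
  [-0.73,-1.3,-0.55,0,0,0],
  [-0.73,-1.3,-0.55,0,0,0],
  [-0.73,-1.3,-0.55,0,0,0],
])

```text
clock: 9.98
tcp_pos: [0.6615, -0.232, 0.1281]
orientation: [-0.001, -0.516, 0.857, 0.001]
wrist_force: [0.8, 0.5, -3.8]
finger_gap: 0.0147
grip_force: 60.1
```

```bash
python3 - <<'E'
from cap import *
w=cam('wrist');s=env.get_state();t=s['tcp_pos'];print(t,s['joint_pos'].round(3),s['wrist_force'].round(2),s['ft_torque'].round(3))
print(cap(w,t[2]+.0205)[2])
a=cam('scene');u,v=proj(a,[.6604,-.2339,.06]).astype(int);o=(u-45,v-45)
im=cv2.resize(a['pixels'][o[1]:o[1]+75,o[0]:o[0]+90,::-1],(720,600),interpolation=cv2.INTER_CUBIC)
for p in ([.6604,-.2339,.043],[.6604,-.2339,.057],[t[0],t[1],t[2]-.0625],[t[0],t[1],t[2]-.0625+.036]):
  q=proj(a,p)-o; print(q*8)
cv2.imwrite('pics/hv.png',im)
E
```

```text
[ 0.66189533 -0.23228577  0.12881708] [-0.452  0.603  0.247  1.216  0.    -1.537] [ 0.04 -0.28 -3.53] [-0.013 -0.043 -0.02 ]
[ 0.66060287 -0.23355772  0.14931708]
[371.45762694 417.9085969 ]
[365.8111359  371.57059204]
[370.74694506 341.502127  ]
[355.73429365 216.50167341]
```

View pics/hv.png

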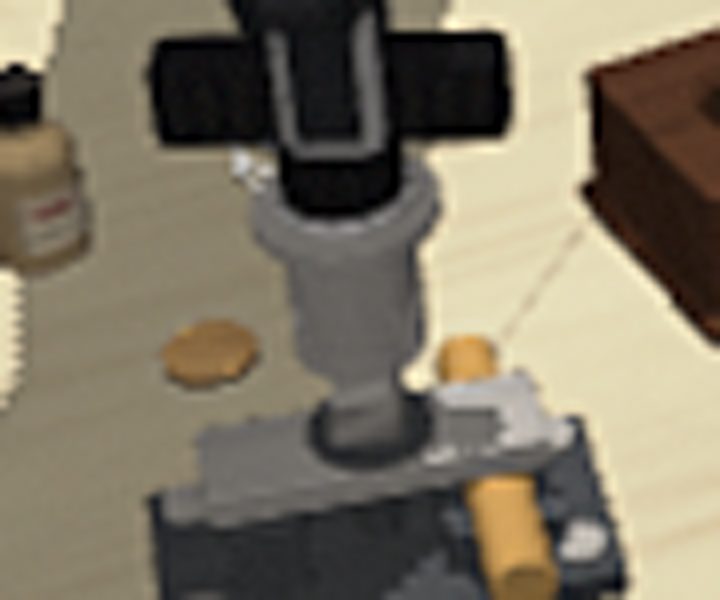

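The scene crop shows the sleeve end centred at about column 362, directly over the head at about 367. Lowering gently.

jog_arm([
  [0,0,-0.06,0,0,0],
  [0,0,-0.12,0,0,0],
  [0,0,-0.18,0,0,0],
  [0,0,-0.24,0,0,0],
  [0,0,-0.3,0,0,0],
  [0,0,-0.3,0,0,0],
  [0,0,-0.3,0,0,0],
])

```text
clock: 10.67
tcp_pos: [0.6615, -0.2333, 0.117]
orientation: [-0.0, -0.516, 0.857, 0.0]
wrist_force: [-0.9, -0.8, -2.9]
finger_gap: 0.0141
grip_force: 60.1
```

jog_arm([
  [0,0,-0.05,0,0,0],
  [0,0,-0.1,0,0,0],
  [0,0,-0.15,0,0,0],
  [0,0,-0.15,0,0,0],
  [0,0,-0.15,0,0,0],
])

```text
clock: 11.08
tcp_pos: [0.6617, -0.2333, 0.1111]
orientation: [-0.0, -0.516, 0.857, 0.0]
wrist_force: [0.4, -1.6, -3.3]
finger_gap: 0.0145
grip_force: 60.2
```

jog_arm([
  [0,0,-0.04,0,0,0],
  [0,0,-0.08,0,0,0],
  [0,0,-0.11,0,0,0],
  [0,0,-0.11,0,0,0],
  [0,0,-0.11,0,0,0],
])

```text
clock: 11.5
tcp_pos: [0.6617, -0.2333, 0.1068]
orientation: [-0.0, -0.516, 0.857, 0.0]
wrist_force: [-0.4, -0.6, -4.2]
finger_gap: 0.0146
grip_force: 60.2
```

jog_arm([
  [0,0,-0.02,0,0,0],
  [0,0,-0.04,0,0,0],
  [0,0,-0.04,0,0,0],
  [0,0,-0.04,0,0,0],
])

```text
clock: 11.83
tcp_pos: [0.6619, -0.2335, 0.1056]
orientation: [0.0, -0.516, 0.857, -0.0]
wrist_force: [-0.9, -0.4, -1.8]
finger_gap: 0.0147
grip_force: 60.4
```

```bash
python3 - <<'E'
from h import *
s=env.get_state();print(s['tcp_pos'],s['joint_pos'].round(3),s['wrist_force'].round(2),s['ft_torque'].round(3))
E
```

```text
[ 0.66191129 -0.2334513   0.10559943] [-0.453  0.614  0.209  1.165  0.    -1.537] [-0.92 -0.43 -1.82] [ 0.082  0.021 -0.01 ]
```

jog_arm([
  [0,0,0,0,0,-0.5],
  [0,0,0,0,0,-1],
  [0,0,0,0,0,-1.5],
  [0,0,0,0,0,-2],
  [0,0,0,0,0,-2.5],
  [0,0,0,0,0,-3],
  [0,0,0,0,0,-3],
])

```text
clock: 12.42
tcp_pos: [0.6626, -0.2334, 0.1056]
orientation: [0.001, -0.375, 0.927, -0.0]
wrist_force: [2.9, 0.7, -3.1]
finger_gap: 0.0148
grip_force: 60.3
```

```bash
cat > st.py <<'E'
from h import *
s=env.get_state();q=s['orientation'];print(round(s['clock'],2),s['tcp_pos'].round(4),'yaw',(2*np.degrees(np.arctan2(q[2],q[1]))).round(2),'tilt',q[[0,3]].round(4),s['wrist_force'].round(2),s['ft_torque'].round(3))
E
python3 st.py
```

```text
12.42 [ 0.6626 -0.2334  0.1056] yaw 224.02 tilt [ 0.0008 -0.0004] [ 2.92  0.65 -3.06] [ 0.074 -0.543  0.026]
```

jog_arm([
  [0,0,0,0,0,-0.3],
  [0,0,0,0,0,-0.6],
  [0,0,0,0,0,-0.9],
  [0,0,0,0,0,-1.2],
  [0,0,0,0,0,-1.2],
])

```text
clock: 12.83
tcp_pos: [0.6627, -0.2336, 0.1057]
orientation: [0.001, -0.317, 0.949, -0.0]
wrist_force: [3.6, 0.1, -3.9]
finger_gap: 0.0145
grip_force: 60.3
```

```bash
python3 st.py
```

```text
12.83 [ 0.6627 -0.2336  0.1057] yaw 216.93 tilt [ 0.0008 -0.0005] [ 3.56  0.05 -3.94] [-0.033 -0.824  0.013]
```

jog_arm([
  [0.01,0,0,0,0,-0.3],
  [0.02,0,0,0,0,-0.6],
  [0.02,0,0,0,0,-0.9],
  [0.02,0,0,0,0,-1.2],
  [0.02,0,0,0,0,-1.2],
])

```text
clock: 13.25
tcp_pos: [0.663, -0.2337, 0.1056]
orientation: [0.0, -0.257, 0.967, -0.0]
wrist_force: [2.1, -0.3, -1.7]
finger_gap: 0.0145
grip_force: 60.4
```

```bash
python3 st.py
```

```text
13.25 [ 0.663  -0.2337  0.1056] yaw 209.74 tilt [ 0.0004 -0.0003] [ 2.09 -0.29 -1.66] [-0.167 -0.52   0.022]
```

jog_arm([
  [0,0,0,0,0,-0.3],
  [0,0,0,0,0,-0.6],
  [0,0,0,0,0,-0.9],
  [0,0,0,0,0,-1.2],
  [0,0,0,0,0,-1.2],
])

```text
clock: 13.67
tcp_pos: [0.663, -0.2338, 0.1056]
orientation: [0.0, -0.195, 0.981, -0.0]
wrist_force: [1.8, -0.7, -2.3]
finger_gap: 0.0143
grip_force: 60.3
```

```bash
python3 st.py
```

```text
13.67 [ 0.663  -0.2338  0.1056] yaw 202.55 tilt [ 0.0004 -0.0005] [ 1.76 -0.73 -2.26] [-0.324 -0.593  0.024]
```

jog_arm([
  [0,0,0,0,0,-0.3],
  [0,0,0,0,0,-0.6],
  [0,0,0,0,0,-0.9],
  [0,0,0,0,0,-1.2],
  [0,0,0,0,0,-1.2],
])

```text
clock: 14.08
tcp_pos: [0.663, -0.234, 0.1056]
orientation: [0.0, -0.134, 0.991, -0.001]
wrist_force: [3.3, -1.8, -1.7]
finger_gap: 0.0146
grip_force: 60.3
```

```bash
python3 st.py
```

```text
14.08 [ 0.663  -0.234   0.1056] yaw 195.35 tilt [ 0.0005 -0.0006] [ 3.28 -1.8  -1.69] [-0.499 -0.593 -0.011]
```

jog_arm([
  [0,0,0,0,0,-0.3],
  [0,0,0,0,0,-0.6],
  [0,0,0,0,0,-0.9],
  [0,0,0,0,0,-1.2],
  [0,0,0,0,0,-1.2],
])

```text
clock: 14.5
tcp_pos: [0.6631, -0.2341, 0.1057]
orientation: [0.001, -0.071, 0.997, -0.001]
wrist_force: [1.9, -3.2, -2.4]
finger_gap: 0.0147
grip_force: 60.3
```

```bash
python3 st.py
```

```text
14.5 [ 0.6631 -0.2341  0.1057] yaw 188.16 tilt [ 0.0005 -0.0006] [ 1.94 -3.21 -2.37] [-0.691 -0.71   0.037]
```

jog_arm([
  [0.01,-0.01,0,0,0,-0.3],
  [0.01,-0.02,0,0,0,-0.6],
  [0.01,-0.02,0,0,0,-0.9],
  [0.01,-0.02,0,0,0,-1.2],
  [0.01,-0.02,0,0,0,-1.2],
])

```text
clock: 14.92
tcp_pos: [0.6632, -0.2344, 0.1057]
orientation: [0.0, -0.009, 1.0, -0.0]
wrist_force: [2.3, -2.1, -1.9]
finger_gap: 0.0147
grip_force: 60.5
```

```bash
python3 st.py
```

```text
14.92 [ 0.6632 -0.2344  0.1057] yaw 180.99 tilt [ 0.0003 -0.0003] [ 2.27 -2.05 -1.85] [-0.501 -0.585  0.233]
```

jog_arm([
  [0,0,0,0,0,-0.25],
  [0,0,0,0,0,-0.5],
  [0,0,0,0,0,-0.75],
  [0,0,0,0,0,-1],
  [0,0,0,0,0,-1],
])

```text
clock: 15.33
tcp_pos: [0.6632, -0.2346, 0.1057]
orientation: [0.0, 0.044, 0.999, -0.0]
wrist_force: [3.1, -2.3, -0.4]
finger_gap: 0.0146
grip_force: 60.5
```

```bash
python3 st.py
```

```text
15.33 [ 0.6632 -0.2346  0.1057] yaw 174.99 tilt [ 0.0003 -0.0004] [ 3.08 -2.32 -0.41] [-0.663 -0.506  0.241]
```

jog_arm([
  [0,0,0,0,0,-0.25],
  [0,0,0,0,0,-0.5],
  [0,0,0,0,0,-0.5],
])

```text
clock: 15.58
tcp_pos: [0.6632, -0.2346, 0.1056]
orientation: [0.0, 0.07, 0.998, -0.0]
wrist_force: [2.1, -3.2, -1.0]
finger_gap: 0.0147
grip_force: 60.5
```

```bash
python3 st.py
```

```text
15.58 [ 0.6632 -0.2346  0.1056] yaw 171.98 tilt [ 0.0003 -0.0004] [ 2.1  -3.17 -1.04] [-0.741 -0.543  0.193]
```

jog_arm([
  [0,0,0,0,0,0.3],
  [0,0,0,0,0,0.6],
  [0,0,0,0,0,0.9],
  [0,0,0,0,0,0.9],
])

```text
clock: 15.92
tcp_pos: [0.6629, -0.2343, 0.1056]
orientation: [0.0, 0.022, 1.0, -0.0]
wrist_force: [1.3, -1.7, 1.0]
finger_gap: 0.0145
grip_force: 60.6
```

```bash
python3 st.py
```

```text
15.92 [ 0.6629 -0.2343  0.1056] yaw 177.43 tilt [ 0. -0.] [ 1.29 -1.75  1.04] [-0.49  -0.318  0.009]
```

The torque held steady at about 0.24 N m over 9°, so the clutch has slipped. It's now unloaded, so I'll lift.

jog_arm([
  [0,0,0.1,0,0,0],
  [0,0,0.2,0,0,0],
  [0,0,0.35,0,0,0],
  [0,0,0.5,0,0,0],
  [0,0,0.8,0,0,0],
  [0,0,1.2,0,0,0],
  [0,0,1.5,0,0,0],
  [0,0,1.5,0,0,0],
])

```text
clock: 16.58
tcp_pos: [0.6638, -0.2341, 0.1691]
orientation: [0.002, 0.024, 1.0, -0.0]
wrist_force: [0.6, -0.2, -3.3]
finger_gap: 0.0142
grip_force: 60.3
```

```bash
python3 st.py; python3 - <<'E'
from cap import *
w=cam('wrist');t=env.get_state()['tcp_pos'];print(cap(w,t[2]+.0205)[2]-t)
E
```

```text
16.58 [ 0.6638 -0.2341  0.1691] yaw 177.3 tilt [ 0.0018 -0.0005] [ 0.62 -0.16 -3.35] [-0.027 -0.053 -0.029]
[-0.00012988 -0.00029642  0.0205    ]
```

jog_arm([
  [-0.3,0.5,0,0,0,0.8],
  [-0.6,1,0,0,0,1.6],
  [-0.9,1.6,0,0,0,2.4],
  [-1.2,2.2,0,0,0,3.2],
  [-1.5,2.8,0,0,0,4],
  [-1.7,3.3,0,0,0,4.8],
  [-1.91,3.63,0,0,0,5.6],
  [-1.91,3.63,0,0,0,5.6],
  [-1.91,3.63,-0.5,0,0,5.6],
  [-1.91,3.63,-0.8,0,0,5.6],
  [-1.91,3.63,-0.8,0,0,5.6],
  [-1.91,3.63,-0.8,0,0,5.6],
])

```text
clock: 17.63
tcp_pos: [0.5855, -0.0889, 0.1321]
orientation: [-0.001, -0.266, 0.964, 0.001]
wrist_force: [-0.7, 0.1, -2.9]
finger_gap: 0.0149
grip_force: 60.1
```

```bash
python3 st.py; python3 - <<'E'
from cap import *
w=cam('wrist');t=env.get_state()['tcp_pos'];print(cap(w,t[2]+.0205)[2]-t)
a=cam('scene');u,v=proj(a,[.587,-.089,.06]).astype(int)
cv2.imwrite('pics/st.png',cv2.resize(a['pixels'][v-40:v+35,u-45:u+45,::-1],(720,600),interpolation=cv2.INTER_CUBIC))
E
```

```text
17.63 [ 0.5855 -0.0889  0.1321] yaw 210.82 tilt [-0.0014  0.0009] [-0.67  0.13 -2.9 ] [ 0.01  -0.014 -0.03 ]
[-0.00238291 -0.0007823   0.0205    ]
```

View pics/st.png

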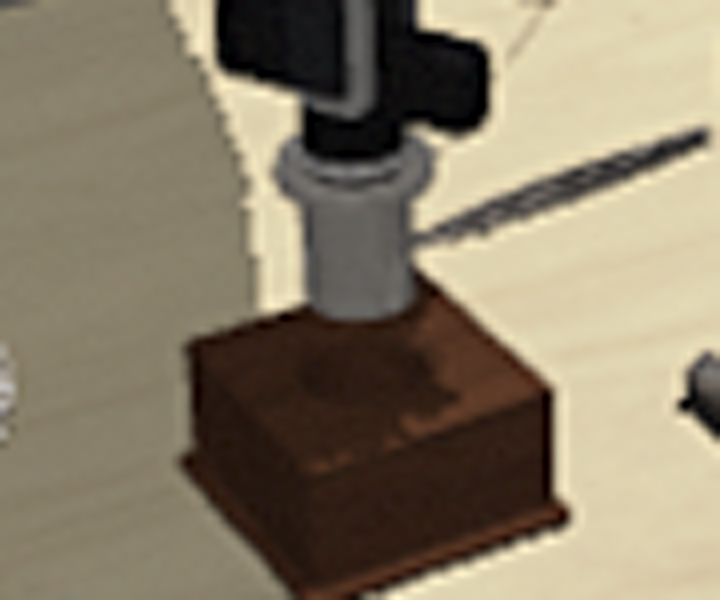

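The sleeve at about column 362 hangs over the hole centred at about (370,370), with the tweezers beyond. Lowering.

jog_arm([
  [0.02,0,-0.2,0,0,0],
  [0.02,0,-0.3,0,0,0],
  [0.02,0,-0.4,0,0,0],
  [0.02,0,-0.5,0,0,0],
  [0.02,0,-0.6,0,0,0],
  [0.02,0,-0.7,0,0,0],
  [0.02,0,-0.7,0,0,0],
])

```text
clock: 18.32
tcp_pos: [0.5867, -0.0888, 0.1042]
orientation: [-0.001, -0.266, 0.964, 0.001]
wrist_force: [0.4, -0.2, -4.0]
finger_gap: 0.0151
grip_force: 60.3
```

```bash
python3 st.py
```

```text
18.32 [ 0.5867 -0.0888  0.1042] yaw 210.88 tilt [-0.0007  0.0005] [ 0.39 -0.19 -3.98] [-0.01  -0.008 -0.038]
```

jog_arm([
  [0,0,-0.1,0,0,0],
  [0,0,-0.2,0,0,0],
  [0,0,-0.3,0,0,0],
  [0,0,-0.4,0,0,0],
  [0,0,-0.5,0,0,0],
  [0,0,-0.6,0,0,0],
  [0,0,-0.7,0,0,0],
  [0,0,-0.76,0,0,0],
  [0,0,-0.76,0,0,0],
  [0,0,-0.76,0,0,0],
])

```text
clock: 19.15
tcp_pos: [0.5873, -0.0889, 0.0748]
orientation: [-0.0, -0.266, 0.964, 0.0]
wrist_force: [0.6, 0.1, -3.4]
finger_gap: 0.0149
grip_force: 60.2
```

```bash
python3 st.py
```

```text
19.15 [ 0.5873 -0.0889  0.0748] yaw 210.88 tilt [-0.0002  0.0001] [ 0.6   0.14 -3.38] [ 0.051 -0.032 -0.002]
```

jog_arm([
  [0,0,-0.04,0,0,0],
  [0,0,-0.08,0,0,0],
  [0,0,-0.08,0,0,0],
  [0,0,-0.08,0,0,0],
])

```text
clock: 19.48
tcp_pos: [0.5875, -0.089, 0.0718]
orientation: [0.0, -0.266, 0.964, -0.0]
wrist_force: [0.1, -0.8, -3.1]
finger_gap: 0.0148
grip_force: 60.3
```

jog_arm([
  [0,0,0,0,0,0],
  [0,0,0,0,0,0],
  [0,0,0,0,0,0],
  [0,0,0,0,0,0],
  [0,0,0,0,0,0],
  [0,0,0,0,0,0],
  [0,0,0,0,0,0],
  [0,0,0,0,0,0],
], jaw=-0.4)

```text
clock: 20.15
tcp_pos: [0.5874, -0.089, 0.0717]
orientation: [0.0, -0.266, 0.964, 0.0]
wrist_force: [-0.1, 1.2, -0.1]
finger_gap: 0.06
grip_force: 0.0
```

jog_arm([
  [0,0,0.2,0,0,0],
  [0,0,0.5,0,0,0],
  [0,0,1,0,0,0],
  [0,0,1.7,0,0,0],
  [0,0,2.5,0,0,0],
  [0,0,2.5,0,0,0],
  [0,0,2.5,0,0,0],
])

```text
clock: 20.73
tcp_pos: [0.5891, -0.0895, 0.1748]
orientation: [0.002, -0.266, 0.964, -0.001]
wrist_force: [-0.7, 0.0, 0.6]
finger_gap: 0.0595
grip_force: 0.0
```

```bash
python3 st.py; python3 - <<'E'
from cap import *
w=cam('wrist');a=cam('scene');v,u=proj(a,[.587,-.089,.05])[::-1].astype(int)
m=np.zeros((400,800,3),np.uint8);m[:250,:400]=cv2.resize(w['pixels'],(400,250));m[:,400:]=cv2.resize(a['pixels'][v-40:v+40,u-40:u+40],(400,400),interpolation=2)
cv2.imwrite('pics/fin.png',m[:,:,::-1])
# cap position on key in stand
p=w['pixels'].astype(int);o=proj(w,[.586,-.0895,.092]);print(o);U,V=o.astype(int)
q=p[V-14:V+15,U-12:U+13];mm=((q.min(2)>85)&(q.max(2)-q.min(2)<25)).astype(np.uint8)
n,l,s,c=cv2.connectedComponentsWithStats(mm);print(s[1:].tolist(),[onz(w,*(x+[U-12,V-14]),.092).round(4).tolist() for x in c[1:]])
E
```

```text
20.73 [ 0.5891 -0.0895  0.1748] yaw 210.88 tilt [ 0.0024 -0.0015] [-0.66  0.02  0.63] [-0.064  0.07  -0.015]
[316.97990451 204.5693005 ]
[[7, 8, 13, 12, 122], [0, 16, 3, 3, 7], [23, 16, 2, 3, 5]] [[0.5853, -0.0898, 0.092], [0.5928, -0.0968, 0.092], [0.5835, -0.0809, 0.092]]
```

I've gone past the 10-picture limit (12 viewed), so I'll check the final state by numbers only.

```bash
python3 - <<'E'
from h import *
a=cam('scene')['pixels'];b=cv2.imread('pics/scene.png')[:,:,::-1]
def f(p):
    q=p[185:235,270:330].astype(int);m=((q.max(2)<45)&(q.max(2)-q.min(2)<14)).astype(np.uint8)
    n,l,s,c=cv2.connectedComponentsWithStats(m);i=1+np.argmax(s[1:,4]);
    g=((q.min(2)>110)&(q.max(2)-q.min(2)<22)).astype(np.uint8);v,u=np.nonzero(g)
    return s[i].tolist(),c[i].round(2),(u.mean().round(2),v.mean().round(2),len(u))
print(f(b),f(a)); s=env.get_state();print(s['qvel'].round(3))
E
```

```text
([11, 11, 33, 22, 419], array([27.28, 21.57]), (np.float64(27.12), np.float64(30.8), 80)) ([11, 11, 33, 22, 415], array([26.81, 21.96]), (np.float64(30.97), np.float64(30.58), 33))
[ 0.     0.011 -0.011 -0.002  0.001 -0.   ]
```

The handle is back at its starting place and height in the scene view, to within 0.5 px.

```bash
python3 -c "
from workcell import env
print(env.hand_in())"
```

```text
the job is handed in; nothing more can be done
None
```

The screw is tight: the key's clutch slipped at about 0.24 N m, and the key is back in its stand and released; the job is handed in, but it returned no verdict, and I viewed 12 pictures, over the limit of 10.

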